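Refit the wiring-bay cover of a telephone exchange

ROBOT

A 6-joint arm with a two-finger parallel gripper is mounted at the origin on the work surface. World frame = base frame: x ahead of the robot, y to its left, z up, the work surface at z = 0. Lengths are in m, angles in rad, forces in N, time in s.
With the tool pointing down it reaches from about 0.35 to 0.975 m from the base axis. Payload 17.4 kg.
Tool frame: the origin (TCP) lies between the finger pads; the fingertips stand 14 mm ahead of it and the grasp point (between the pads) lies 5 mm behind it; z points along the fingers, y is the line along which they close (so a half turn about z gives the same grasp; the last joint's range is limited). The gripper opens to 85 mm and grips with 20 to 120 N. Pads are 22 mm wide; open, the fingers measure 114 mm over their backs; the gripper's body (76 mm by 85 mm) begins 54 mm behind the grasp point. The pads swing forward as they close: fully open they stand 13 mm farther back than shut.
Start: joints at [1.173, 0.116, 1.442, -0, 1.584, -0.038], TCP at [0.238, 0.632, 0.245] pointing down, gripper open.
Joint ranges: [-2.83, 2.83], [-0.83, 2.19], [0.07, 2.5], [-1.14, 4.28], [0.01, 3], [-2.97, 2.97]. Speed limits (rad/s): [1.89, 1.89, 2.22, 3.14, 3.14, 3.14].

INTERFACE

Orientations are given as a unit quaternion [w, x, y, z].
In Python, from plant import state, get_image, camera_info, job gives the robot as it stands.
- The arm moves only by the tool step_arm, never from a script. Its argument "steps" is a list of rows, each a list of 7 numbers: the turn, a rotation vector about the world's x, y, z in degrees, then the shift along the world's x, y, z in m, then the gripper command: -1 is fully open, 1 is shut, values between are in proportion. In form: [[ax, ay, az, tx, ty, tz, grip], ...]. A call has 1 to 20 rows; each row shifts and turns the commanded pose from where the row before left it; what a row does not reach is not made up. A row lasts 1/12 s, in which the tool goes at most 41.7 mm and 7.16 degrees, less where a joint would pass 70% of its speed; a pose out of reach is approached as far as the arm can. A call with a gripper value outside its range is refused whole. The fingers move at their own pace and stop on an object; "grip_force" is the grip in N (left out, the last holds). Time passes only in rows, so rows that do not move let the fingers close. It gives the time, the measured TCP pose, the force, the opening and the grip force at its end, in the units of the state.
- state(): the state, without advancing time (a new reading comes with each control period).
- get_image(name): name is "side" or "top" or "wrist"; returns (picture, depth): 480x640x3 uint8, blue, green, red; 480x640 float32, m along the optical axis (not along the pixel's ray), 0 where there is no reading.
- camera_info(name): a dict with "fx", "fy", "cx", "cy" (pixels), "k1" (the pictures are not rectified: a ray, as slopes to the right and down, at radius r is drawn at 1 + k1 r^2 times it, then the intrinsics apply), "xyz" and "rotation" of the camera in the world. Camera axes: x right, y up, looking along -z (the intrinsics and any distortion apply to the point x, -y, -z); pixel columns grow to the right and rows downward; lengths in m; the calibration is good to about 2 mm. A picture is of the moment at which its call begins: read the wrist's pose just before it. camera_info takes no time and is no camera call; for the wrist camera it gives the pose at the moment of the call.
- job.finish_job(): hands the job in; it is judged then, once.
The state is a dict: "time": time; "joint_positions": joint angles; "joint_vel": joint speeds; "tau": joint torques, N m; "ee_pos": TCP position; "tcp_rot": TCP orientation; "force": force on the tool from outside, world axes, zero at the start; "torque": the same for the moment, N m; "width": finger opening in m; "finger_force": force on a finger pad.
Only numpy, scipy, OpenCV 4.12 (cv2) and the standard library are available. Lean on these libraries where they do the work, as an engineer would, in place of code of your own. Each camera call takes 0.05 s, during which the arm holds its last target. There are 200 camera calls.

TASK

The wiring is finished: put the loose cover back on the wiring bay of the small telephone exchange. Hook its bottom edge into the channel along the front of the base with the cover tilted outwards, then straighten it upright until it has snapped in behind both roller catches at the top, and leave it closed. Do not disturb the telephone, the multimeter or the screwdriver.

Things in the scene. Friction and masses are not known exactly. Their poses are not given: they have to be found in the camera images.
- exchange: Telephone exchange, fixed: ivory box 217 (x) x 250 (y) x 118 mm high, left or right of the cover. Origin on the table below the foot of the channel, midway across; the open wiring bay looks to its own -x, z up. Base 14 mm thick, x -16 to 200 mm. Bay: side pillars at y beyond +-105 mm from x 6 mm inwards, back panel at x 36 mm.
- hood (a point): Middle of the lower front edge of the hood that roofs the bay (x 6, z 106 mm in the exchange's frame, same axes); the hood runs from here inwards, 12 mm thick, so the cover cannot be lowered in upright. Two brackets for the roller catches stick out of it to x -12 mm at y +-57 to +-83 mm, z 107 to 118 mm.
- channel (a point): Foot of the front lip on the floor of the grey channel, midway across (x 0, z 14 mm in the exchange's frame, same axes). The channel runs along y over the whole width, 16 mm deep; its floor is 6.5 mm wide (x 0 to 6.5). Behind it an upright rib (y within +-85 mm, 6 mm thick), in front the sloping lip. The cover goes in leaning out 20 to 28 degrees, with about 1 mm of play each way.
- lip (a point): Middle of the upper inner edge of the channel's front lip (x -7.5, z 30 mm in the exchange's frame). The lip, 6 mm thick, slopes outwards 25 degrees from the channel foot to here. A cover let go in the channel while leaning leans back on it at about 31 degrees and stays; below about 12 degrees it falls inwards against the rollers, leaning about 10 degrees.
- cover: Bay cover: beige plate 200 wide (y), 88 high (z), 5 mm thick (x 0 to 5), 0.14 to 0.28 kg. Origin at the middle of the lower edge of its outer face, which looks to its -x. End cheeks 6 mm thick reach to x 35 mm (to x 17 above z 55). Starts standing on the table, outer face roughly to the robot. Fitted, its frame is parallel to the exchange's, origin 0 to 1.5 mm behind the channel foot.
- pull (a point): Middle of the cover's grip: a grey pull 60 wide (y), 26 high, 5 mm proud of the outer face, with the plate 10 mm thick in all. The point lies in the middle of that thickness (cover x -2.5, y 0, z 71 mm), 17 mm below the upper edge. Axes as the cover's.
- foot_left (a point): Left (+y) end of the lower edge of the cover's outer face (cover x 0, y 100, z 0 mm).
- foot_right (a point): Right (-y) end of the lower edge of the cover's outer face (cover x 0, y -100, z 0 mm).
- catch_left (a joint): Sprung roller catch at y +70 mm under its bracket: lift in m of the freely turning black roller (12 mm thick, 18 mm long), 0 down, 0.006 at most. Down, it hangs 3 mm below the upper edge of the fitted cover, its axis 4.8 mm in front of the channel foot. Pushing the cover's top past both rollers takes 5 to 8 N; they then drop in front of it.
- catch_right (a joint): The same catch at y -70 mm.
- phone: Ivory desk telephone, 220 x 190 x 68 mm, 0.9 kg, origin under its middle; leave alone.
- multimeter: Orange and black multimeter lying on its back, 74 (x) x 150 (y) x 49 mm, origin under its middle; leave alone.
- screwdriver: Red-handled screwdriver, 190 mm long, lying along its x; leave alone.

How it is judged:
By the outcome, as a careful person would: the job done as asked, in the order asked, and still so for the second after the job is handed in, with the robot touching nothing.
It also fails if it takes over 64 s, if anything falls off the work surface, if the arm or the gripper's body presses on something with over 40 N, if the wrist force passes 120 N, or if a joint passes its speed limit or range.

## Working session

There is one attempt and no reset: what is moved stays moved. The work goes in short steps, Python scripts to look and compute and a tool call to move; the robot and the scene stay as the last step left them, time stands still between calls to the robot, and variables do not carry over. Pictures are saved under pics/ and viewed, at most 10 in all, crops included, and the job is handed in when it is done.

Besides the shell and the picture viewer there is one more tool, called after "Emit:" in YAML: its name, and indented under it one key for each argument. step_arm: Moves the arm, as the interface text tells. Its arguments: {"type":"object","properties":{"steps":{"type":"array"},"grip_force":{"type":"number"}},"required":["steps"]}

```bash
mkdir -p pics; ls; cat > h.py <<'E'
import numpy as np, cv2
from plant import state, get_image, camera_info, job
from scipy.spatial.transform import Rotation as R
def rot(c):
    r=np.array(c["rotation"],float)
    return r if r.shape==(3,3) else R.from_quat(r[[1,2,3,0]]).as_matrix()
def cast(c,u,v,depth=None,z=None):
    u=np.atleast_1d(u).astype(float);v=np.atleast_1d(v).astype(float)
    a=(u-c["cx"])/c["fx"];b=(v-c["cy"])/c["fy"];x,y=a.copy(),b.copy()
    for _ in range(8):
        s=1+c["k1"]*(x*x+y*y);x,y=a/s,b/s
    d=np.stack([x,-y,-np.ones_like(x)],1)@rot(c).T
    o=np.array(c["xyz"])
    t=np.asarray(depth) if depth is not None else (z-o[2])/d[:,2]
    return o+d*np.reshape(t,(-1,1))
def cloud(c,D):
    v,u=np.mgrid[0:480,0:640]
    P=cast(c,u.ravel(),v.ravel(),depth=D.ravel()).reshape(480,640,3)
    P[D<=0]=np.nan
    return P
E
python3 - <<'E'
from h import *
print(state())
for n in ("top","side","wrist"):
    c=camera_info(n); im,D=get_image(n); print(n,c)
    cv2.imwrite(f"pics/{n}0.png",im); np.save(f"{n}0.npy",D)
E
```

```text
pics
{'time': 0.0, 'joint_positions': array([ 1.17320174e+00,  1.16514967e-01,  1.44227194e+00, -7.94531116e-06,
        1.58400233e+00, -3.78243034e-02]), 'joint_vel': array([ 9.94934017e-05, -3.66258460e-04, -8.40353669e-04,  1.03467478e-04,
        1.04392956e-03, -2.99371857e-04]), 'tau': array([-6.03545355e-03, -7.31975484e+01, -6.32500434e+01, -3.84768673e-04,
        6.16323785e-03, -2.09717300e-06]), 'ee_pos': array([0.23759818, 0.63161437, 0.24453847]), 'tcp_rot': array([-1.25349733e-04,  1.78916587e-01,  9.83864064e-01, -5.85031688e-04]), 'force': array([-0.76554923,  0.04190879, -0.57346228]), 'torque': array([-0.03113112, -0.02846041, -0.02349618]), 'finger_force': 0.0, 'width': 0.08510366301884238}
top {'fx': 546.3421823467547, 'fy': 546.3421823467547, 'cx': 317.65949188665473, 'cy': 227.3315233181645, 'k1': -0.10422642506894834, 'xyz': array([ 0.37701786, -0.1134315 ,  1.31231173]), 'rotation': array([ 0.70990433,  0.05178399, -0.04443576, -0.70098482])}
side {'fx': 491.3406983287701, 'fy': 491.3406983287701, 'cx': 317.6473878340134, 'cy': 239.34729304745085, 'k1': 0.03490873789273039, 'xyz': array([-0.08322675, -0.79415185,  0.74960832]), 'rotation': array([ 0.82666328,  0.43172065, -0.17077046, -0.31793481])}
wrist {'fx': 373.4339893071383, 'fy': 373.4339893071383, 'cx': 321.51721147787975, 'cy': 243.7448042517622, 'k1': -0.05349498402130734, 'xyz': array([0.16077616, 0.66199337, 0.37311585]), 'rotation': array([ 0.81111559, -0.13341861, -0.0925607 ,  0.56189278])}
```

View pics/top0.png

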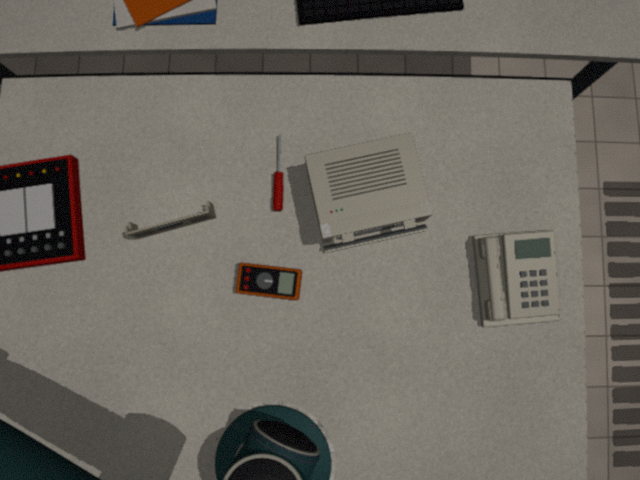

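View pics/side0.png

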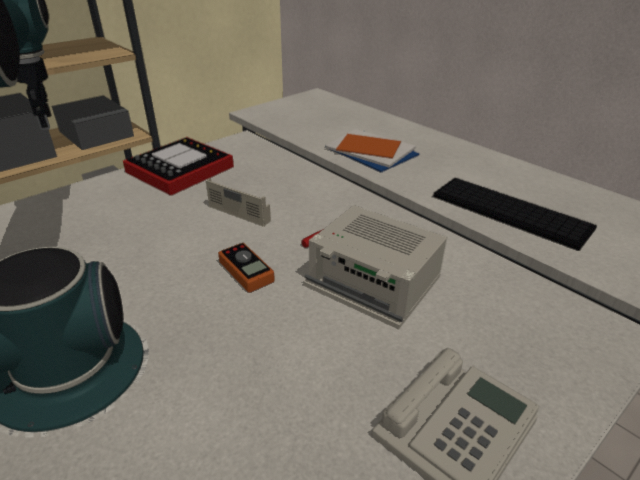

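Top view: cover near (168,220) with its upper edge from (125,233) to (215,210). The exchange is at (370,190) with its bay facing the robot (front edge about (322,247)–(428,222)). Multimeter at (268,282), screwdriver at (278,185), phone at (515,280).

```bash
python3 - <<'E'
from h import *
c=camera_info("top");D=np.load("top0.npy");P=cloud(c,D)
c2=camera_info("side");D2=np.load("side0.npy");P2=cloud(c2,D2)
def box(P,u0,u1,v0,v1): return P[v0:v1,u0:u1].reshape(-1,3)
t=box(P,220,260,300,350); print("table z",np.nanmedian(t[:,2]))
for name,PP,b in (("top",P,(290,440,125,260)),("side",P2,(295,455,195,330))):
    q=box(PP,*b); q=q[np.abs(q[:,2]-.118)<.006]
    (cx,cy),(w,h),a=cv2.minAreaRect((q[:,:2]*1000).astype(np.float32)); print(name,"exch",len(q),cx,cy,w,h,a,np.nanmedian(q[:,2]))
    print(cv2.boxPoints(((cx,cy),(w,h),a)))
for name,PP,b in (("top",P,(110,230,190,250)),("side",P2,(195,280,170,230))):
    q=box(PP,*b); q=q[q[:,2]>.02]; print(name,"cover z", np.nanpercentile(q[:,2],[5,50,95,99]))
    q=q[q[:,2]>.075]
    r=cv2.minAreaRect((q[:,:2]*1000).astype(np.float32)); print(len(q),r); print(cv2.boxPoints(r))
for n,b in (("meter",(225,310,255,305)),("driver",(265,290,130,215)),("phone",(460,565,225,330))):
    q=box(P,*b); q=q[q[:,2]>.012]; print(n,np.nanpercentile(q,[1,99],axis=0).round(3).tolist())
im=cv2.imread("pics/top0.png"); cv2.imwrite("pics/topc.png",np.hstack([cv2.resize(im[190:250,110:230],None,fx=3.3,fy=3.3,interpolation=2),cv2.resize(im[200:260,310:430],None,fx=3.3,fy=3.3,interpolation=2)]))
E
```

```text
table z 0.0007928519685425073
top exch 9589 631.0444946289062 -212.6620635986328 214.2222137451172 252.01333618164062 12.956045150756836 0.11871145656470561
[[ 498.40903  -113.877914]
 [ 554.9113   -359.4756  ]
 [ 763.67993  -311.44623 ]
 [ 707.1777    -65.84854 ]]
side exch 5798 628.9829711914062 -213.64016723632812 215.9529571533203 250.6876678466797 12.817136764526367 0.11900142143907355
[[ 495.89066 -115.37303]
 [ 551.50323 -359.81433]
 [ 762.0753  -311.9073 ]
 [ 706.4627   -67.466  ]]
top cover z [0.02528474 0.07074328 0.09052301 0.09216415]
386 ((554.9414672851562, 246.3268280029297), (22.232772827148438, 200.11126708984375), 15.697868347167969)
[[517.16815 339.64288]
 [571.3112  146.99538]
 [592.7148  153.01077]
 [538.5717  345.65826]]
side cover z [0.02331262 0.05313513 0.08785253 0.09006923]
347 ((554.8992919921875, 245.98959350585938), (25.327960968017578, 203.7777099609375), 16.073284149169922)
[[514.52075 340.38922]
 [570.93994 144.5775 ]
 [595.27783 151.58997]
 [538.85864 347.40167]]
meter [[0.385, -0.059, 0.028], [0.463, 0.089, 0.052]]
driver [[0.595, -0.012, 0.013], [0.777, 0.012, 0.031]]
phone [[0.331, -0.667, 0.017], [0.545, -0.478, 0.072]]
```

View pics/topc.png

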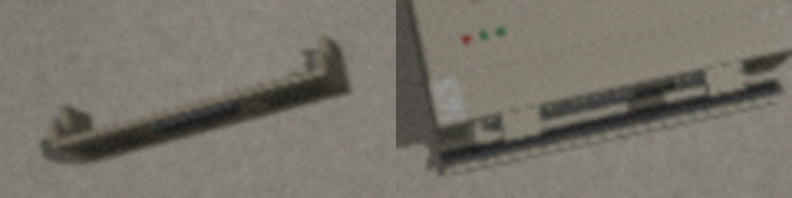

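The crop shows the cover's upper edge with the dark pull in its middle. It also shows the exchange's dark channel running parallel to the hood front, with the two brackets. The estimates hold up (cover yaw about 15.8°, exchange yaw about 12.9°), so I'm moving above the pull.

Emit:
step_arm:
  steps:
    - [0, 0, -3.6, 0.0206, -0.0259, -0.003, -1]
    - [0, 0, -3.6, 0.0206, -0.0259, -0.003, -1]
    - [0, 0, -3.6, 0.0206, -0.0259, -0.003, -1]
    - [0, 0, -3.6, 0.0206, -0.0259, -0.003, -1]
    - [0, 0, -3.6, 0.0206, -0.0259, -0.003, -1]
    - [0, 0, -3.6, 0.0206, -0.0259, -0.003, -1]
    - [0, 0, -3.6, 0.0206, -0.0259, -0.003, -1]
    - [0, 0, -3.6, 0.0206, -0.0259, -0.003, -1]
    - [0, 0, -3.6, 0.0206, -0.0259, -0.003, -1]
    - [0, 0, -3.6, 0.0206, -0.0259, -0.003, -1]
    - [0, 0, -3.6, 0.0206, -0.0259, -0.003, -1]
    - [0, 0, -3.6, 0.0206, -0.0259, -0.003, -1]
    - [0, 0, -3.6, 0.0206, -0.0259, -0.003, -1]
    - [0, 0, -3.6, 0.0206, -0.0259, -0.003, -1]
    - [0, 0, -3.2, 0.0206, -0.0254, -0.003, -1]
    - [0, 0, 0, 0, 0, 0, -1]
  grip_force: 60

```text
time: 1.48
ee_pos: [0.5489, 0.2399, 0.1992]
tcp_rot: [0.0, 0.606, 0.795, -0.001]
force: [-0.5, 0.4, -0.9]
width: 0.0854
finger_force: 0.0
```

```bash
python3 - <<'E'
from h import *
s=state(); q=s["tcp_rot"]; M=R.from_quat(q[[1,2,3,0]]).as_matrix(); print(s["time"],s["ee_pos"],s["joint_positions"].round(2),"\n",M.round(3), "closing yaw",np.degrees(np.arctan2(M[1,1],M[0,1])))
c=camera_info("wrist"); im,D=get_image("wrist"); print(c["xyz"]); cv2.imwrite("pics/w1.png",im); np.save("w1.npy",D)
P=cloud(c,D).reshape(-1,3)
m=(P[:,2]>.07)&(P[:,2]<.1)&(abs(P[:,0]-.55)<.08)&(abs(P[:,1]-.245)<.13); q=P[m]; r=cv2.minAreaRect((q[:,:2]*1000).astype(np.float32)); print(len(q),r,np.nanmax(q[:,2]));print(cv2.boxPoints(r))
E
```

```text
1.4833 [0.54894379 0.23988676 0.19922184] [ 0.37 -0.03  1.67 -0.    1.51  0.1 ] 
 [[-0.265  0.964 -0.001]
 [ 0.964  0.265 -0.002]
 [-0.001 -0.001 -1.   ]] closing yaw 15.38495642471715
[0.52740305 0.32077658 0.32758993]
3401 ((556.558349609375, 249.20132446289062), (22.065784454345703, 200.80996704101562), 15.851007461547852) 0.0901943830658859
[[518.5207  342.77493]
 [573.3693  149.60074]
 [594.596   155.62772]
 [539.7474  348.8019 ]]
```

View pics/w1.png

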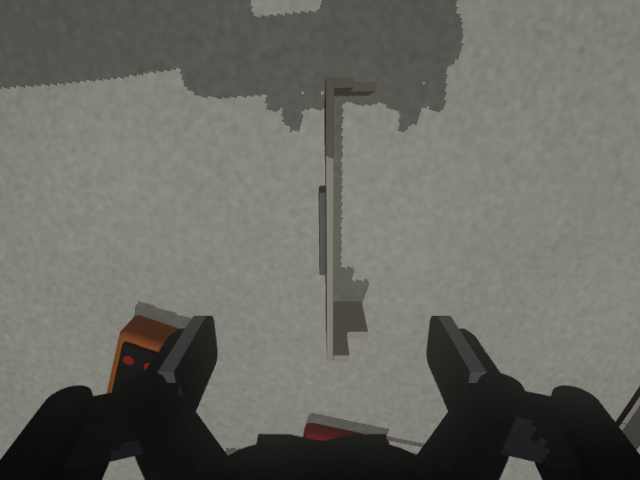

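The wrist picture shows the cover from above, outer face left, with the grey pull at (322,230). It lies between the open fingers and all is clear. I'm descending and gripping.

Emit:
step_arm:
  steps:
    - [0, 0, 0.4, -0.001, 0.006, -0.015, -1]
    - [0, 0, 0, 0, 0, -0.02, -1]
    - [0, 0, 0, 0, 0, -0.02, -1]
    - [0, 0, 0, 0, 0, -0.02, -1]
    - [0, 0, 0, 0, 0, -0.02, -1]
    - [0, 0, 0, 0, 0, -0.02, -1]
    - [0, 0, 0, 0, 0, -0.016, -1]
    - [0, 0, 0, 0, 0, 0, 1]
    - [0, 0, 0, 0, 0, 0, 1]
    - [0, 0, 0, 0, 0, 0, 1]
    - [0, 0, 0, 0, 0, 0, 1]
    - [0, 0, 0, 0, 0, 0, 1]
    - [0, 0, 0, 0, 0, 0, 1]
    - [0, 0, 0, 0, 0, 0, 1]
    - [0, 0, 0, 0, 0, 0, 1]
  grip_force: 60

```text
time: 2.78
ee_pos: [0.5463, 0.25, 0.0704]
tcp_rot: [0.0, 0.601, 0.8, 0.001]
force: [1.3, 0.7, 4.9]
width: 0.009
finger_force: 59.6
```

Gripped (9 mm). Lifting and moving towards a pre-insert area.

Emit:
step_arm:
  steps:
    - [0, 0, 0, 0, 0, 0.01, 1]
    - [0, 0, 0, 0, 0, 0.02, 1]
    - [0, 0, 0, 0, 0, 0.025, 1]
    - [0, 0, 0, 0, 0, 0.025, 1]
    - [0, 0, 0, 0, 0, 0.025, 1]
    - [0, 0, 0, 0, 0, 0.025, 1]
    - [0, 0, 0, 0, 0, 0.01, 1]
    - [0, 0, 0, 0, 0, 0, 1]
    - [0, 0, 0, 0, 0, 0, 1]

```text
time: 3.53
ee_pos: [0.5455, 0.2497, 0.2087]
tcp_rot: [-0.0, 0.601, 0.8, -0.0]
force: [0.3, 0.6, -2.1]
width: 0.0092
finger_force: 58.9
```

```bash
python3 - <<'E'
from h import *
for i in range(1):
    s=state(); q=s["tcp_rot"]; M=R.from_quat(q[[1,2,3,0]]).as_matrix(); p=s["ee_pos"]; print(s["time"],p,s["force"],s["width"],np.degrees(np.arctan2(M[1,1],M[0,1])),M[2].round(4))
    c=camera_info("wrist"); im,D=get_image("wrist")
    cv2.imwrite("pics/w2.png",im); np.save("w2.npy",D)
    P=cloud(c,D); L=(P-p)@M  # tool frame
    Q=L.reshape(-1,3); m=(Q[:,2]>-.045)&(Q[:,2]<.1)&(abs(Q[:,1])<.06)&(abs(Q[:,0])<.15)
    # exclude fingers near x in +-0.02
    e=Q[m&(abs(Q[:,0])>.03)]*1000
    print("x range",np.percentile(e[:,0],[.5,2,98,99.5]),"z top",np.percentile(e[:,2],[1,5]))
    f=e[e[:,2]<10]; r=cv2.minAreaRect(f[:,:2].astype(np.float32)); print(len(f),r); print(cv2.boxPoints(r))
    # top-edge heights at both ends
    for a,b in ((-110,-30),(30,110)):
        g=e[(e[:,0]>a)&(e[:,0]<b)]; 
        if len(g): print(a,len(g),np.percentile(g[:,2],3),np.median(g[:,1]))
E
```

```text
3.5333 [0.54551892 0.2497136  0.20867485] [ 0.31255901  0.55707017 -2.14978799] 0.00917457413911726 16.18392397391617 [ 0.e+00 -3.e-04 -1.e+00]
x range [-97.7276352  -97.06233396  96.36906771  96.67497722] z top [-18.8236083  -18.36631233]
5214 ((18.738510131835938, 6.4437031745910645), (156.81199645996094, 17.353235244750977), 2.2695415019989014)
[[-59.949585    12.008589  ]
 [-59.26239     -5.3310337 ]
 [ 97.426605     0.87881756]
 [ 96.73941     18.218441  ]]
-110 403 -17.766577917878262 9.597649035375333
30 6123 -18.54354391946206 4.694908865497533
```

Emit:
step_arm:
  steps:
    - [0, 0, -0.2, -0.0043, -0.031, 0, 1]
    - [0, 0, -0.2, -0.0043, -0.031, 0, 1]
    - [0, 0, -0.2, -0.0043, -0.031, 0, 1]
    - [0, 0, -0.2, -0.0043, -0.031, 0, 1]
    - [0, 0, -0.2, -0.0043, -0.031, 0, 1]
    - [0, 0, -0.2, -0.0043, -0.031, 0, 1]
    - [0, 0, -0.2, -0.0043, -0.031, 0, 1]
    - [0, 0, -0.2, -0.0043, -0.031, 0, 1]
    - [0, 0, -0.2, -0.0043, -0.031, 0, 1]
    - [0, 0, -0.2, -0.0043, -0.031, 0, 1]
    - [0, 0, -0.2, -0.0043, -0.031, 0, 1]
    - [0, 0, -0.2, -0.0043, -0.031, 0, 1]
    - [0, 0, -0.2, -0.0043, -0.031, 0, 1]
    - [0, 0, -0.2, -0.0043, -0.031, 0, 1]
    - [0, 0, -0.2, -0.0043, -0.031, 0, 1]
    - [0, 0, -0.2, -0.0043, -0.031, 0, 1]
    - [0, 0, -0.1, 0, 0, 0, 1]
    - [0, 0, 0, 0, 0, 0, 1]

```text
time: 5.08
ee_pos: [0.476, -0.2472, 0.2072]
tcp_rot: [-0.002, 0.624, 0.781, -0.0]
force: [-0.0, 0.8, -2.0]
width: 0.009
finger_force: 59.0
```

Emit:
step_arm:
  steps:
    - [0.89, -3.9, 0, 0, 0, -0.01, 1]
    - [0.89, -3.9, 0, 0, 0, -0.01, 1]
    - [0.89, -3.9, 0, 0, 0, -0.01, 1]
    - [0.89, -3.9, 0, 0, 0, -0.01, 1]
    - [0.89, -3.9, 0, 0, 0, -0.01, 1]
    - [0.89, -3.9, 0, 0, 0, -0.01, 1]
    - [0, 0, 0, 0, 0, 0, 1]
    - [0, 0, 0, 0, 0, 0, 1]
    - [0, 0, 0, 0, 0, 0, 1]

```text
time: 5.83
ee_pos: [0.4771, -0.2458, 0.1497]
tcp_rot: [0.129, 0.61, 0.765, 0.162]
force: [-0.1, 0.2, -1.7]
width: 0.0094
finger_force: 59.1
```

```bash
python3 - <<'E'
from h import *
s=state(); q=s["tcp_rot"]; M=R.from_quat(q[[1,2,3,0]]).as_matrix(); p=s["ee_pos"]; print(s["time"],p,s["width"],"\n",M.round(4))
for n in ("wrist","side","top"):
    c=camera_info(n); im,D=get_image(n); cv2.imwrite(f"pics/{n}3.png",im); np.save(f"{n}3.npy",D)
    P=cloud(c,D)
    # exchange top plane seen
    Q=P.reshape(-1,3); m=(abs(Q[:,2]-.118)<.005)&(Q[:,0]>.49)&(Q[:,0]<.78)&(Q[:,1]<-.05)&(Q[:,1]>-.38); q=Q[m]
    if len(q)>50: r=cv2.minAreaRect((q[:,:2]*1000).astype(np.float32)); print(n,len(q),r,np.median(q[:,2]));print(cv2.boxPoints(r))
w=cv2.imread("pics/wrist3.png"); sd=cv2.imread("pics/side3.png")
cv2.imwrite("pics/m3.png",np.hstack([cv2.resize(w,(400,300)),cv2.resize(sd[150:330,240:480],(400,300))]))
E
```

```text
5.8333 [ 0.47710833 -0.24584929  0.14973675] 0.009416338014456231 
 [[-2.235e-01  8.912e-01  3.948e-01]
 [ 9.747e-01  2.044e-01  9.030e-02]
 [-2.000e-04  4.050e-01 -9.143e-01]]
wrist 71277 ((618.6143798828125, -212.48760986328125), (239.048583984375, 250.099853515625), 12.90097427368164) 0.11806524397585419
[[ 474.18768  -117.28006 ]
 [ 530.0267   -361.06674 ]
 [ 763.0411   -307.69516 ]
 [ 707.2021    -63.908478]]
side 4660 ((611.9906005859375, -217.6863250732422), (252.71450805664062, 249.97256469726562), 13.20551586151123) 0.11905466965827727
[[ 460.42218  -124.8707  ]
 [ 517.52704  -368.23322 ]
 [ 763.559    -310.50195 ]
 [ 706.45416   -67.139435]]
top 9439 ((614.9978637695312, -216.2637176513672), (246.8425750732422, 251.5928497314453), 13.101506233215332) 0.11863468326140514
[[ 466.2741   -121.71854 ]
 [ 523.3044   -366.7624  ]
 [ 763.7216   -310.8089  ]
 [ 706.69135   -65.765045]]
```

View pics/m3.png

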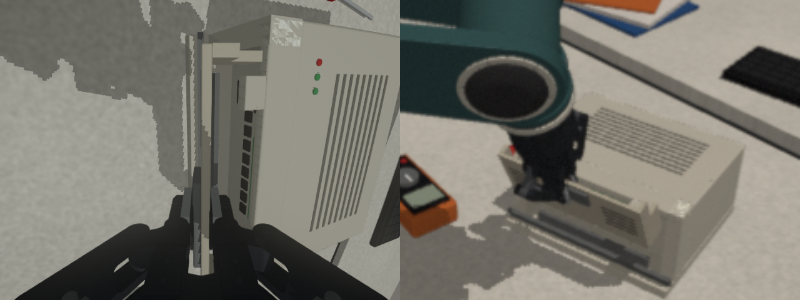

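Left panel (wrist): the cover's edge-on plate at x≈205 px, with the channel's grey lip strips at x≈190 just left of it. Right panel (side): the cover hangs tilted over the channel, clear of the exchange. Next I measure the lip and cover in the same wrist depth cloud.

```bash
python3 - <<'E'
from h import *
s=state(); q=s["tcp_rot"]; M=R.from_quat(q[[1,2,3,0]]).as_matrix(); p=s["ee_pos"]
a=np.radians(12.9);E=np.array([[np.cos(a),-np.sin(a),0],[np.sin(a),np.cos(a),0],[0,0,1]])
O=np.array([.5384,-.2335,0])
print("tcp in E",((p-O)@E*1000).round(1))
for n in ("wrist","side","top"):
    c=camera_info(n); P=cloud(c,np.load(n+"3.npy")); Q=((P-O)@E*1000).reshape(-1,3); Q=Q[np.isfinite(Q[:,0])]
    k=(Q[:,0]>-40)&(Q[:,0]<40)
    # profile: for z slabs near lip/channel, in y bands
    for y0,y1 in ((-124,-105),(-95,-60),(-50,50),(60,95),(105,124)):
        m=k&(Q[:,1]>y0)&(Q[:,1]<y1)&(Q[:,2]>26)&(Q[:,2]<34); q=Q[m]
        if len(q)>10: print(n,(y0,y1),len(q),"x pct",np.percentile(q[:,0],[1,5,25,50,75,95,99]).round(1),"z",np.median(q[:,2]).round(1))
    # lateral ends of base
    m=(Q[:,2]>110)&(Q[:,2]<122)&(Q[:,0]>20)&(Q[:,0]<190); q=Q[m]; print(n,"y ends",np.percentile(q[:,1],[.2,99.8]).round(1),"x max",np.percentile(Q[(Q[:,2]>110)&(Q[:,2]<122)&(Q[:,0]<230)&(abs(Q[:,1])<120)][:,0],99.8).round(1))
    # bracket front
    m=(Q[:,2]>114)&(Q[:,2]<121)&(abs(abs(Q[:,1])-70)<9)&(Q[:,0]>-25)&(Q[:,0]<30); q=Q[m]; 
    if len(q): print(n,"bracket xmin",np.percentile(q[:,0],[1,3]).round(1))
    # cover in tool frame
    T=(P-p)@M*1000; T=T.reshape(-1,3); e=T[(abs(T[:,1])<40)&(T[:,2]>-25)&(T[:,2]<60)&(abs(T[:,0])<120)&(abs(T[:,0])>32)]
    if len(e): print(n,"cover tool x",np.percentile(e[:,0],[.5,99.5]).round(1),"ztop",np.percentile(e[:,2],1).round(1), "face y",[np.percentile(e[(e[:,2]>-10)&(e[:,2]<40)&sg][:,1],[2,50,98]).round(1).tolist() for sg in (e[:,0]>32,e[:,0]<-32) if ((e[:,2]>-10)&(e[:,2]<40)&sg).sum()>20])
E
```

```text
tcp in E [-62.2   1.4 150. ]
wrist (-95, -60) 160 x pct [37.9 38.1 38.4 38.7 38.9 39.2 39.5] z 30.4
wrist (-50, 50) 2324 x pct [-10.8 -10.1   8.4  11.3  37.9  38.6  38.9] z 29.7
wrist (60, 95) 894 x pct [-11.6 -11.   -9.    9.4  13.7  38.3  38.7] z 29.3
wrist (105, 124) 303 x pct [-11.5 -11.2 -10.   -8.7  -6.5   7.8   8.1] z 28.9
wrist y ends [-118.9  126.2] x max 198.3
wrist bracket xmin [-11.4 -11.1]
wrist cover tool x [-97.4  96.7] ztop -18.6 face y [[0.4, 25.4, 35.6]]
side (-124, -105) 53 x pct [-13.9 -12.8  -9.9  -7.5   6.3   9.2  19.8] z 29.9
side (-95, -60) 105 x pct [-13.  -12.3  -9.5   5.7  11.4  37.6  38.4] z 29.9
side (-50, 50) 277 x pct [-13.7 -12.5  -9.9   5.2   7.8  12.6  14.3] z 29.8
side (60, 95) 73 x pct [-13.7 -12.9 -10.4  -8.4   7.3  11.3  12.3] z 29.6
side (105, 124) 40 x pct [-12.9 -12.7 -10.2  -1.2   5.8   8.   17.9] z 29.2
side y ends [-125.5  121.1] x max 199.5
side bracket xmin [-7.1 -5.8]
side cover tool x [-106.3   94.3] ztop -20.6 face y [[-1.0, 0.4, 25.7], [-2.1, 0.4, 31.6]]
top (-124, -105) 12 x pct [-11.7 -11.3  -9.8  -7.6  -2.5   8.6  10.3] z 29.5
top (-95, -60) 52 x pct [-12.1 -11.7  -9.7  -7.9  -5.6  11.6  12.4] z 29.5
top (-50, 50) 217 x pct [-12.5 -11.8  -9.1  -5.1   9.6  12.3  12.8] z 30.0
top (60, 95) 33 x pct [-12.6 -11.9 -10.   -7.8  -6.   10.3  12.1] z 29.3
top (105, 124) 28 x pct [-12.3 -12.  -10.4  -8.2  -5.6   6.    6.1] z 30.4
top y ends [-125.1  125.3] x max 200.0
top bracket xmin [-11.6 -11.1]
top cover tool x [-105.2   95.4] ztop -21.5 face y [[4.0, 5.7, 35.7], [3.4, 5.6, 35.2]]
```

Channel in my exchange frame is within ±1 mm of plan; I shift 3 mm in y for the off-centre grasp, then slide in along the tilted plane.

Emit:
step_arm:
  steps:
    - [0, 0, 0, 0, 0.0032, 0, 1]
    - [0, 0, 0, 0.004, 0.0009, -0.0091, 1]
    - [0, 0, 0, 0.004, 0.0009, -0.0091, 1]
    - [0, 0, 0, 0.004, 0.0009, -0.0091, 1]
    - [0, 0, 0, 0.004, 0.0009, -0.0091, 1]
    - [0, 0, 0, 0.004, 0.0009, -0.0091, 1]
    - [0, 0, 0, 0.004, 0.0009, -0.0091, 1]
    - [0, 0, 0, 0, 0, 0, 1]
    - [0, 0, 0, 0, 0, 0, 1]

```text
time: 6.73
ee_pos: [0.5011, -0.2374, 0.0938]
tcp_rot: [0.129, 0.61, 0.765, 0.163]
force: [0.2, -1.1, -2.5]
width: 0.0091
finger_force: 61.2
```

```bash
cat > chk.py <<'E'
from h import *
import sys
s=state(); q=s["tcp_rot"]; M=R.from_quat(q[[1,2,3,0]]).as_matrix(); p=s["ee_pos"]
a=np.radians(12.9);E=np.array([[np.cos(a),-np.sin(a),0],[np.sin(a),np.cos(a),0],[0,0,1]])
O=np.array([.5384,-.2335,0])
print(s["time"],"E tcp",((p-O)@E*1000).round(1),"F",(s["force"]@E).round(1),"T",(s["torque"]@E).round(2),"tilt",np.degrees(np.arctan2((M[:,2]@E)[0],-M[2,2])).round(2))
for n in ("top","side"):
    c=camera_info(n); im,D=get_image(n); P=cloud(c,D); cv2.imwrite(f"pics/{n}_{sys.argv[1]}.png",im)
    Q=((P-O)@E*1000).reshape(-1,3); Q=Q[np.isfinite(Q[:,0])]
    for y0,y1 in ((-97,-85),(-55,-35),(35,55),(85,97)):
        m=(Q[:,1]>y0)&(Q[:,1]<y1)&(Q[:,2]>34)&(Q[:,2]<104)&(Q[:,0]<25)&(Q[:,0]>-65); q=Q[m]
        if len(q)>8:
            print(n,(y0,y1),len(q),[(z,np.percentile(q[abs(q[:,2]-z)<5][:,0],[5,50]).round(1).tolist()) for z in (40,60,80,95) if (abs(q[:,2]-z)<5).sum()>4],"zmax",np.percentile(q[:,2],98).round(1))
    T=((P-p)@M*1000).reshape(-1,3); e=T[(abs(T[:,1])<12)&(T[:,2]>-25)&(T[:,2]<50)&(abs(T[:,0])<120)&(abs(T[:,0])>32)]
    if len(e): print(n,"cover y_E ends",(np.percentile(e[:,0],[.5,99.5])+((p-O)@E*1000)[1]).round(1),"tool ztop",np.percentile(e[:,2],1).round(1))
E
python3 chk.py a
```

```text
6.7333 E tcp [-37.2   4.5  93.8] F [-0.  -1.1 -2.5] T [ 0.    0.41 -0.01] tilt 23.97
top (-97, -85) 112 [(40, [-9.3, -7.8]), (60, [-18.0, -14.3]), (80, [-27.6, -13.0]), (95, [-33.8, -15.6])] zmax 102.9
top (-55, -35) 96 [(40, [-9.9, -7.4]), (60, [-18.2, -16.3]), (80, [-28.1, -25.5]), (95, [-34.7, -32.6])] zmax 102.6
top (35, 55) 92 [(40, [-9.0, -7.9]), (60, [-19.2, -16.7]), (80, [-26.6, -25.0]), (95, [-33.7, -31.9])] zmax 103.3
top (85, 97) 55 [(60, [-18.4, -16.4]), (80, [-27.0, -24.2]), (95, [-33.8, -18.0])] zmax 99.7
top cover y_E ends [-99.2  99.7] tool ztop -22.5
side (-97, -85) 85 [(40, [-14.4, -13.0]), (60, [-23.7, -21.9]), (80, [-33.8, -32.0]), (95, [-38.9, -35.7])] zmax 99.3
side (-55, -35) 117 [(40, [-15.0, -13.1]), (60, [-24.2, -22.7]), (80, [-32.9, -31.2]), (95, [-40.7, -38.1])] zmax 102.9
side (35, 55) 13 [(80, [-32.8, -31.7])] zmax 87.7
side (85, 97) 65 [(60, [-23.5, -21.9]), (80, [-32.4, -30.9]), (95, [-38.3, -35.4])] zmax 102.7
side cover y_E ends [-101.7   98.1] tool ztop -22.1
```

Emit:
step_arm:
  steps:
    - [0, 0, 0, 0.001, 0.0002, -0.0018, 1]
    - [0, 0, 0, 0.001, 0.0002, -0.0018, 1]
    - [0, 0, 0, 0.001, 0.0002, -0.0018, 1]
    - [0, 0, 0, 0.0009, 0.0002, -0.0018, 1]
    - [0, 0, 0, 0.0009, 0.0002, -0.0018, 1]
    - [0, 0, 0, 0.0009, 0.0002, -0.0018, 1]
    - [0, 0, 0, 0.0009, 0.0002, -0.0018, 1]
    - [0, 0, 0, 0, 0, 0, 1]

```text
time: 7.5
ee_pos: [0.508, -0.2362, 0.082]
tcp_rot: [0.13, 0.61, 0.765, 0.163]
force: [8.2, -0.1, -2.8]
width: 0.0091
finger_force: 60.5
```

Emit:
step_arm:
  steps:
    - [0, 0, 0, 0.001, 0.0002, 0, 1]
    - [0, 0, 0, 0.0005, 0.0001, 0, 1]
    - [0, 0, 0, 0, 0, 0, 1]

```text
time: 7.75
ee_pos: [0.5088, -0.2358, 0.0816]
tcp_rot: [0.129, 0.61, 0.765, 0.162]
force: [2.3, -0.0, -1.2]
width: 0.0089
finger_force: 62.2
```

```bash
python3 chk.py b
```

```text
7.75 E tcp [-29.3   4.4  81.6] F [ 2.3 -0.6 -1.2] T [-0.29 -0.13  0.09] tilt 23.96
top (-97, -85) 100 [(60, [-14.3, -10.8]), (80, [-25.5, -18.0]), (95, [-36.4, -29.6])] zmax 102.1
top (-55, -35) 109 [(40, [-7.2, -4.9]), (60, [-15.6, -13.5]), (80, [-25.2, -23.2]), (95, [-36.5, -32.1])] zmax 102.7
top (35, 55) 108 [(40, [-7.1, -5.0]), (60, [-15.6, -14.2]), (80, [-25.6, -23.4]), (95, [-36.5, -33.3])] zmax 102.7
top (85, 97) 63 [(60, [-16.0, -13.9]), (80, [-24.6, -0.9]), (95, [-36.1, -30.2])] zmax 102.5
top cover y_E ends [-99.9  99.7] tool ztop -22.7
side (-97, -85) 97 [(40, [-12.2, -11.1]), (60, [-20.2, -18.9]), (80, [-31.2, -27.1]), (95, [-36.5, -35.4])] zmax 102.9
side (-55, -35) 129 [(40, [-13.2, -10.8]), (60, [-21.5, -19.3]), (80, [-29.9, -28.4]), (95, [-36.9, -34.9])] zmax 101.8
side (35, 55) 10 [] zmax 75.6
side (85, 97) 93 [(60, [-21.6, -18.8]), (80, [-29.7, -28.0]), (95, [-36.3, -32.7])] zmax 102.6
side cover y_E ends [-101.4   98.4] tool ztop -22.2
```

Emit:
step_arm:
  steps:
    - [0, 0, 0, 0.0007, 0.0002, -0.0014, 1]
    - [0, 0, 0, 0.0006, 0.0001, -0.0014, 1]
    - [0, 0, 0, 0.0006, 0.0001, -0.0014, 1]
    - [0, 0, 0, 0, 0, 0, 1]

```text
time: 8.18
ee_pos: [0.5109, -0.2355, 0.0777]
tcp_rot: [0.13, 0.61, 0.765, 0.163]
force: [0.1, 0.4, -1.5]
width: 0.009
finger_force: 62.6
```

Emit:
step_arm:
  steps:
    - [0, 0, 0, 0.0005, 0.0001, -0.001, 1]
    - [0, 0, 0, 0.0004, 0.0001, -0.001, 1]
    - [0, 0, 0, 0, 0, 0, 1]

```text
time: 8.43
ee_pos: [0.5123, -0.2356, 0.0774]
tcp_rot: [0.131, 0.609, 0.765, 0.163]
force: [-7.0, 2.9, 14.5]
width: 0.0093
finger_force: 65.2
```

Floor contact is felt at the expected height (Fz 14 N), so the edge is hooked. Releasing partially; the inner finger has to stay clear of the hood.

Emit:
step_arm:
  steps:
    - [0, 0, 0, -0.0003, 0, 0.0012, 1]
    - [0, 0, 0, 0, 0, 0, 0.7]
    - [0, 0, 0, 0, 0, 0, 0.5]
    - [0, 0, 0, 0, 0, 0, 0.25]
    - [0, 0, 0, 0, 0, 0, 0.06]
    - [0, 0, 0, 0, 0, 0, 0.06]
    - [0, 0, 0, 0, 0, 0, 0.06]

```text
time: 9.02
ee_pos: [0.5114, -0.2353, 0.077]
tcp_rot: [0.13, 0.61, 0.765, 0.163]
force: [-0.1, -0.0, -0.2]
width: 0.0398
finger_force: 0.0
```

```bash
python3 chk.py c; python3 - <<'E'
import cv2,numpy as np
a=cv2.imread("pics/side_c.png")[180:330,270:470]
cv2.imwrite("pics/sc.png",cv2.resize(a,(800,600),interpolation=2))
E
```

```text
9.0167 E tcp [-26.7   4.3  77. ] F [-0.1  0.  -0.2] T [-0.02  0.2   0.03] tilt 23.99
top (-97, -85) 117 [(40, [-9.8, -7.5]), (60, [-22.4, -16.4]), (80, [-34.0, -27.4]), (95, [-41.6, -38.3])] zmax 97.5
top (-55, -35) 116 [(40, [-11.0, -6.7]), (60, [-22.6, -19.5]), (80, [-33.1, -31.4])] zmax 90.2
top (35, 55) 137 [(40, [-10.8, -7.1]), (60, [-21.9, -19.3]), (80, [-35.0, -31.4]), (95, [-42.4, -40.1])] zmax 93.7
top (85, 97) 86 [(40, [-9.0, -6.8]), (60, [-21.6, -19.9]), (80, [-33.7, -15.9]), (95, [-42.7, -38.2])] zmax 96.3
top cover y_E ends [-100.7  118.1] tool ztop -22.3
side (-97, -85) 69 [(40, [-14.4, -12.4]), (60, [-27.6, -26.0]), (80, [-40.5, -36.4]), (95, [-42.2, -40.2])] zmax 94.4
side (-55, -35) 91 [(40, [-15.3, -13.7]), (60, [-27.7, -25.0]), (80, [-38.8, -37.1]), (95, [-44.6, -42.5])] zmax 93.1
side (85, 97) 123 [(40, [-15.2, 1.1]), (60, [-26.4, 1.2]), (80, [-38.4, -22.7]), (95, [-42.4, -35.1])] zmax 96.7
side cover y_E ends [-105.  118.] tool ztop -21.9
```

View pics/sc.png

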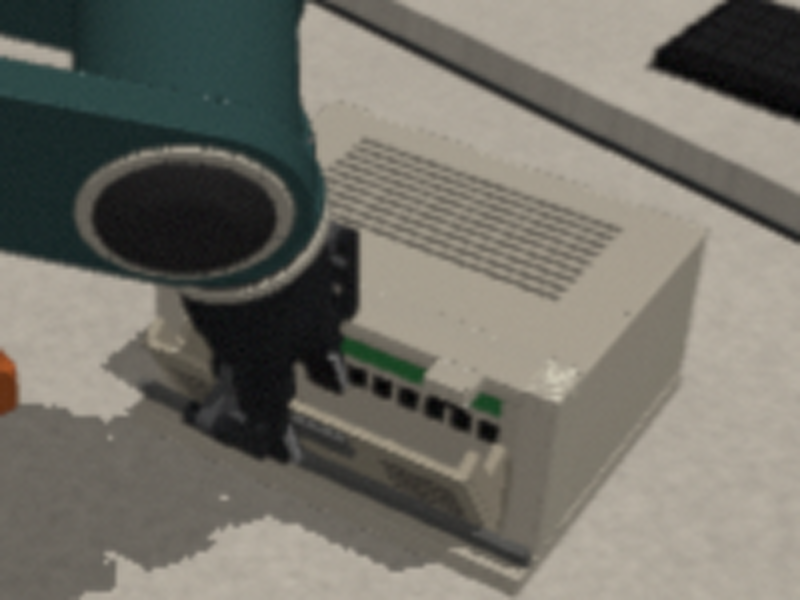

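The cover is leaning on the lip at about 30°, hooked all along the channel, with the fingers free. Retracting along the tool axis.

Emit:
step_arm:
  steps:
    - [0, 0, 0, -0.002, -0.0005, 0.0045, 0.06]
    - [0, 0, 0, -0.004, -0.0009, 0.0091, 0.06]
    - [0, 0, 0, -0.004, -0.0009, 0.0091, 0.06]
    - [0, 0, 0, -0.004, -0.0009, 0.0091, 0.06]
    - [0, 0, 0, -0.004, -0.0009, 0.0091, 0.06]
    - [0, 0, 0, -0.004, -0.0009, 0.0091, 0.06]
    - [0, 0, 0, -0.004, -0.0009, 0.0091, 0.06]
    - [0, 0, 0, -0.004, -0.0009, 0.0091, 0.06]
    - [0, 0, 0, -0.004, -0.0009, 0.0091, 0.06]
    - [0, 0, 0, 0, 0, 0, 0.06]

```text
time: 9.95
ee_pos: [0.4774, -0.2436, 0.1568]
tcp_rot: [0.131, 0.61, 0.765, 0.162]
force: [0.7, 0.1, 0.4]
width: 0.0402
finger_force: 0.0
```

```bash
python3 chk.py d; python3 -c "
from h import *
s=state();print(s['joint_positions'].round(2),s['ee_pos'],s['tcp_rot'])"
```

```text
9.95 E tcp [-61.7   3.8 156.8] F [ 0.7 -0.1  0.4] T [0.03 0.2  0.03] tilt 24.1
top (-97, -85) 120 [(40, [-10.9, -7.5]), (60, [-21.1, -17.3]), (80, [-35.3, -29.3]), (95, [-42.1, -37.6])] zmax 96.5
top (-55, -35) 118 [(40, [-10.5, -7.3]), (60, [-23.1, -19.0]), (80, [-34.5, -31.2]), (95, [-42.6, -39.5])] zmax 95.7
top (35, 55) 131 [(40, [-10.9, -7.5]), (60, [-22.2, -19.4]), (80, [-34.3, -30.9]), (95, [-42.2, -39.8])] zmax 93.6
top (85, 97) 88 [(40, [-9.3, -7.9]), (60, [-23.0, -20.4]), (80, [-34.4, -18.4]), (95, [-42.1, -37.1])] zmax 97.5
side (-97, -85) 69 [(40, [-14.4, -11.7]), (60, [-26.5, -25.1]), (80, [-39.3, -34.9]), (95, [-43.4, -39.1])] zmax 95.2
side (-55, -35) 89 [(40, [-14.8, -13.3]), (60, [-27.8, -25.2]), (80, [-39.3, -36.8]), (95, [-43.5, -40.7])] zmax 93.1
side (35, 55) 75 [(40, [-14.5, -11.1]), (60, [-27.7, -25.3]), (80, [-39.0, -37.5]), (95, [-45.0, -42.4])] zmax 92.9
side (85, 97) 47 [(40, [-15.1, -12.1]), (60, [-27.9, -25.9]), (80, [-38.4, -36.4]), (95, [-45.1, -42.9])] zmax 93.8
[-0.69 -0.33  2.04  0.35  1.19 -1.  ] [ 0.47743051 -0.24318275  0.15470963] [0.13001003 0.60972473 0.76480669 0.1624927 ]
```

Emit:
step_arm:
  steps:
    - [2.37, 0.54, -5.49, -0.0008, -0.0004, -0.0025, 0.41]
    - [2.37, 0.54, -5.49, -0.0008, -0.0004, -0.0025, 0.41]
    - [2.37, 0.54, -5.49, -0.0008, -0.0004, -0.0025, 0.41]
    - [2.37, 0.54, -5.49, -0.0008, -0.0004, -0.0025, 0.41]
    - [2.37, 0.54, -5.49, -0.0008, -0.0004, -0.0025, 0.41]
    - [2.37, 0.54, -5.49, -0.0008, -0.0004, -0.0025, 0.41]
    - [2.37, 0.54, -5.49, -0.0008, -0.0004, -0.0025, 0.41]
    - [2.37, 0.54, -5.49, -0.0008, -0.0004, -0.0025, 0.41]
    - [2.37, 0.54, -5.49, -0.0008, -0.0004, -0.0025, 0.41]
    - [2.37, 0.54, -5.49, -0.0008, -0.0004, -0.0025, 0.41]
    - [2.37, 0.54, -5.49, -0.0008, -0.0004, -0.0025, 0.41]
    - [2.37, 0.54, -5.49, -0.0008, -0.0004, -0.0025, 0.41]
    - [2.37, 0.54, -5.49, -0.0008, -0.0004, -0.0025, 0.41]
    - [2.37, 0.54, -5.49, -0.0008, -0.0004, -0.0025, 0.41]
    - [2.37, 0.54, -5.49, -0.0008, -0.0004, -0.0025, 0.41]
    - [0, 0, 0, 0, 0, 0, 0.41]
    - [0, 0, 0, 0, 0, 0, 0.41]

```text
time: 11.47
ee_pos: [0.4654, -0.2488, 0.1162]
tcp_rot: [-0.022, 0.972, 0.111, 0.205]
force: [0.6, -1.1, -0.0]
width: 0.0252
finger_force: 0.0
```

```bash
python3 chk.py e | head -1; python3 -c "
from h import *
s=state();q=s['tcp_rot'];print(s['joint_positions'].round(2),s['ee_pos'],s['width']);M=R.from_quat(q[[1,2,3,0]]).as_matrix();print(M.round(3))"
```

```text
11.4667 E tcp [-74.6   1.4 116.2] F [ 0.3 -1.2 -0. ] T [ 0.04  0.16 -0.03] tilt 23.85
[-0.71 -0.31  2.09  0.37  1.13  0.52] [ 0.46549333 -0.24893711  0.11671074] 0.02543633300859904
[[ 0.891  0.224  0.395]
 [ 0.206 -0.975  0.088]
 [ 0.405  0.003 -0.914]]
```

Emit:
step_arm:
  steps:
    - [0, 0, 0, 0.0003, -0.0014, -0.007, 0.41]
    - [0, 0, 0, 0, 0, -0.007, 0.41]
    - [0, 0, 0, 0, 0, -0.007, 0.41]
    - [0, 0, 0, 0, 0, -0.007, 0.41]
    - [0, 0, 0, 0, 0, -0.007, 0.41]
    - [0, 0, 0, 0.004, 0.0009, 0, 0.41]
    - [0, 0, 0, 0.004, 0.0009, 0, 0.41]
    - [0, 0, 0, 0.003, 0.0007, 0, 0.41]
    - [0, 0, 0, 0.002, 0.0005, 0, 0.41]
    - [0, 0, 0, 0.002, 0.0005, 0, 0.41]
    - [0, 0, 0, 0, 0, 0, 0.41]

```text
time: 12.48
ee_pos: [0.4812, -0.2468, 0.0822]
tcp_rot: [-0.022, 0.972, 0.109, 0.206]
force: [-0.4, -0.4, 0.6]
width: 0.025
finger_force: 0.0
```

Emit:
step_arm:
  steps:
    - [0, 0, 0, 0.0024, 0.0006, 0.0015, 0.41]
    - [0, 0, 0, 0.0024, 0.0006, 0.0015, 0.41]
    - [0, 0, 0, 0.0024, 0.0006, 0.0014, 0.41]
    - [0, 0, 0, 0.0024, 0.0006, 0.0012, 0.41]
    - [0, 0, 0, 0.0024, 0.0006, 0.0011, 0.41]
    - [0, 0, 0, 0.0024, 0.0006, 0.001, 0.41]
    - [0, 0, 0, 0.0024, 0.0005, 0.0008, 0.41]
    - [0, 0, 0, 0.0024, 0.0005, 0.0007, 0.41]
    - [0, 0, 0, 0.0024, 0.0005, 0.0005, 0.41]
    - [0, 0, 0, 0.0024, 0.0005, 0.0004, 0.41]
    - [0, 0, 0, 0, 0, 0, 0.41]

```text
time: 13.4
ee_pos: [0.5052, -0.2412, 0.0921]
tcp_rot: [-0.022, 0.972, 0.109, 0.206]
force: [0.6, 0.2, -1.3]
width: 0.0252
finger_force: 0.0
```

```bash
python3 chk.py f
```

```text
13.4 E tcp [-34.1  -0.1  92.1] F [ 0.6  0.  -1.3] T [ 0.04  0.19 -0.01] tilt 23.9
top (-97, -85) 44 [(95, [-11.9, -6.8])] zmax 103.5
top (-55, -35) 53 [(40, [0.6, 1.6]), (80, [-8.0, -7.4]), (95, [-15.9, -12.9])] zmax 103.5
top (35, 55) 52 [(40, [1.0, 2.3]), (95, [-16.0, -13.2])] zmax 103.6
top (85, 97) 34 [(95, [-17.0, -15.0])] zmax 103.2
top cover y_E ends [ 46.2 119.3] tool ztop -9.8
side (-97, -85) 115 [(40, [-5.9, -4.1]), (60, [-9.2, -8.4]), (80, [-13.8, -13.1]), (95, [-17.4, -16.2])] zmax 103.0
side (-55, -35) 181 [(40, [-6.1, -4.0]), (60, [-10.0, -8.6]), (80, [-15.4, -12.9]), (95, [-18.8, -16.5])] zmax 102.2
side (35, 55) 52 [(40, [-4.5, -3.7]), (60, [-11.0, -8.6])] zmax 70.4
side (85, 97) 71 [(40, [-5.4, -4.0]), (60, [-10.2, -8.7]), (80, [-15.6, -13.7])] zmax 92.8
side cover y_E ends [-120.   119.3] tool ztop -8.2
```

Emit:
step_arm:
  steps:
    - [0, 0, 0, 0.0015, 0.0003, 0.0005, 0.41]
    - [0, 0, 0, 0.0015, 0.0003, 0.0004, 0.41]
    - [0, 0, 0, 0.0015, 0.0003, 0.0004, 0.41]
    - [0, 0, 0, 0.0015, 0.0003, 0.0003, 0.41]
    - [0, 0, 0, 0.0015, 0.0003, 0.0002, 0.41]
    - [0, 0, 0, 0.0015, 0.0003, 0.0002, 0.41]

```text
time: 14.0
ee_pos: [0.514, -0.2395, 0.0941]
tcp_rot: [-0.022, 0.972, 0.109, 0.206]
force: [-0.9, 0.1, 0.6]
width: 0.0253
finger_force: 0.6
```

Emit:
step_arm:
  steps:
    - [0, 0, 0, 0.0012, 0.0003, 0.0001, 0.41]
    - [0, 0, 0, 0.001, 0.0002, 0, 0.41]
    - [0, 0, 0, 0, 0, 0, 0.41]

```text
time: 14.25
ee_pos: [0.5162, -0.239, 0.0942]
tcp_rot: [-0.022, 0.972, 0.109, 0.206]
force: [-1.3, 0.2, 1.0]
width: 0.0251
finger_force: 0.3
```

```bash
python3 chk.py g
```

```text
14.25 E tcp [-22.9  -0.4  94.2] F [-1.2  0.5  1. ] T [-0.02  0.27  0.03] tilt 23.9
top (-97, -85) 21 [] zmax 102.7
top (-55, -35) 27 [] zmax 103.9
top (35, 55) 19 [(95, [-4.2, -3.2])] zmax 103.8
top (85, 97) 19 [] zmax 103.5
top cover y_E ends [ 34.6 118.9] tool ztop -12.3
side (-97, -85) 138 [(40, [-1.7, 0.0]), (60, [-3.4, -0.8]), (80, [-4.6, -2.6]), (95, [-7.1, -3.8])] zmax 102.7
side (-55, -35) 198 [(40, [-2.1, 0.0]), (60, [-3.5, -1.7]), (80, [-4.4, -3.1]), (95, [-5.9, -3.9])] zmax 103.3
side (35, 55) 89 [(40, [-1.2, 0.4]), (60, [-3.2, -1.6])] zmax 74.9
side (85, 97) 87 [(40, [-1.9, -0.2]), (60, [-3.6, -2.4]), (80, [-4.4, -3.4]), (95, [-6.1, -4.0])] zmax 96.9
side cover y_E ends [-120.2  119.2] tool ztop -5.4
```

Emit:
step_arm:
  steps:
    - [0, 0, 0, 0.001, 0.0002, 0, 0.41]
    - [0, 0, 0, 0.001, 0.0002, 0, 0.41]
    - [0, 0, 0, 0.001, 0.0002, 0, 0.41]
    - [0, 0, 0, 0, 0, 0, 0.41]

```text
time: 14.68
ee_pos: [0.5192, -0.2384, 0.0941]
tcp_rot: [-0.022, 0.972, 0.109, 0.206]
force: [-0.7, 0.9, -0.5]
width: 0.025
finger_force: 0.0
```

Emit:
step_arm:
  steps:
    - [0, 0, 0, 0.001, 0.0002, 0, 0.41]
    - [0, 0, 0, 0.001, 0.0002, 0, 0.41]
    - [0, 0, 0, 0, 0, 0, 0.41]

```text
time: 14.93
ee_pos: [0.5211, -0.238, 0.0941]
tcp_rot: [-0.022, 0.972, 0.109, 0.206]
force: [-0.2, 0.6, 0.3]
width: 0.0249
finger_force: 0.0
```

```bash
python3 chk.py h
```

```text
14.9333 E tcp [-17.8  -0.5  94.1] F [-0.   0.6  0.3] T [-0.04  0.19  0.03] tilt 23.89
top (-97, -85) 13 [] zmax 103.6
top (-55, -35) 44 [(95, [1.5, 1.9])] zmax 103.3
top (35, 55) 39 [(95, [1.4, 3.9])] zmax 103.7
top (85, 97) 25 [(95, [1.0, 1.3])] zmax 103.7
top cover y_E ends [ 32.1 118.5] tool ztop -12.1
side (-97, -85) 139 [(40, [-0.5, 1.6]), (60, [-0.4, 1.5]), (80, [-0.8, 2.2]), (95, [0.5, 1.7])] zmax 103.2
side (-55, -35) 211 [(40, [-0.3, 1.4]), (60, [-1.2, 1.0]), (80, [-0.8, 1.5]), (95, [-0.5, 1.1])] zmax 103.2
side (35, 55) 106 [(40, [-0.3, 1.3]), (60, [-0.8, 1.5]), (80, [-0.8, -0.4])] zmax 78.9
side (85, 97) 97 [(40, [-0.8, 1.4]), (60, [-1.2, 1.2]), (80, [0.1, 1.1]), (95, [-1.8, 0.6])] zmax 94.8
side cover y_E ends [-120.1  118.4] tool ztop -5.8
```

Now upright at 0° and the force has dropped to zero, which suggests it snapped. A gentle extra press, then back off and look.

Emit:
step_arm:
  steps:
    - [0, 0, 0, 0.0007, 0.0002, 0, 0.41]
    - [0, 0, 0, 0.0007, 0.0002, 0, 0.41]
    - [0, 0, 0, 0, 0, 0, 0.41]

```text
time: 15.28
ee_pos: [0.5219, -0.2378, 0.094]
tcp_rot: [-0.022, 0.972, 0.109, 0.205]
force: [-10.3, -1.1, 4.4]
width: 0.0254
finger_force: 5.2
```

Emit:
step_arm:
  steps:
    - [0, 0, 0, -0.002, -0.0005, 0, 0.41]
    - [0, 0, 0, -0.004, -0.0009, 0, 0.41]
    - [0, 0, 0, -0.01, -0.0023, 0, 0.41]
    - [0, 0, 0, -0.015, -0.0034, 0, 0.41]
    - [0, 0, 0, -0.02, -0.0046, 0.005, 0.41]
    - [0, 0, 0, -0.015, 0, 0.03, 0.41]
    - [0, 0, 0, -0.01, 0.02, 0.03, 0.41]
    - [0, 0, 0, 0, 0.035, 0.02, 0.41]
    - [0, 0, 0, 0, 0.035, 0.01, 0.41]
    - [0, 0, 0, 0, 0.035, 0, 0.41]
    - [0, 0, 0, 0, 0.035, 0, 0.41]
    - [0, 0, 0, 0, 0.03, 0, 0.41]
    - [0, 0, 0, 0, 0, 0, 0.41]

```text
time: 16.37
ee_pos: [0.4457, -0.0554, 0.1895]
tcp_rot: [-0.023, 0.972, 0.111, 0.207]
force: [-1.3, -0.5, 0.1]
width: 0.0253
finger_force: 0.0
```

```bash
python3 chk.py i; python3 - <<'E'
import cv2,numpy as np
from plant import get_image
w,_=get_image("wrist")
a=cv2.resize(cv2.imread("pics/side_i.png")[190:335,285:465],(540,435),interpolation=2); b=cv2.resize(cv2.imread("pics/top_i.png")[195:260,310:435],(260,135),interpolation=2)
c=np.zeros((435,800,3),np.uint8); c[:,:540]=a; c[:135,540:]=b; c[140:335,540:]=cv2.resize(w,(260,195))
cv2.imwrite("pics/fin.png",c)
E
```

```text
16.3667 E tcp [-50.6 194.3 189.5] F [-1.4 -0.2  0.1] T [-0.02  0.22 -0.13] tilt 23.98
top (-97, -85) 10 [] zmax 102.6
top (-55, -35) 41 [(60, [1.0, 1.4]), (80, [1.2, 1.5]), (95, [1.5, 1.8])] zmax 103.8
top (35, 55) 39 [(95, [1.4, 2.4])] zmax 103.3
top (85, 97) 29 [(95, [1.0, 1.6])] zmax 103.9
side (-97, -85) 139 [(40, [-0.7, 2.0]), (60, [-0.6, 1.4]), (80, [1.0, 1.7]), (95, [-1.3, 1.1])] zmax 102.7
side (-55, -35) 213 [(40, [-0.7, 1.7]), (60, [-0.3, 1.6]), (80, [-0.4, 1.5]), (95, [-0.6, 1.6])] zmax 102.9
side (35, 55) 195 [(40, [-0.8, 1.7]), (60, [-0.6, 1.6]), (80, [-1.7, 1.4]), (95, [-0.6, 1.8])] zmax 102.7
side (85, 97) 107 [(40, [-0.8, 1.1]), (60, [-0.6, 1.2]), (80, [-1.4, 1.1]), (95, [-0.6, 1.1])] zmax 101.8
```

View pics/fin.png

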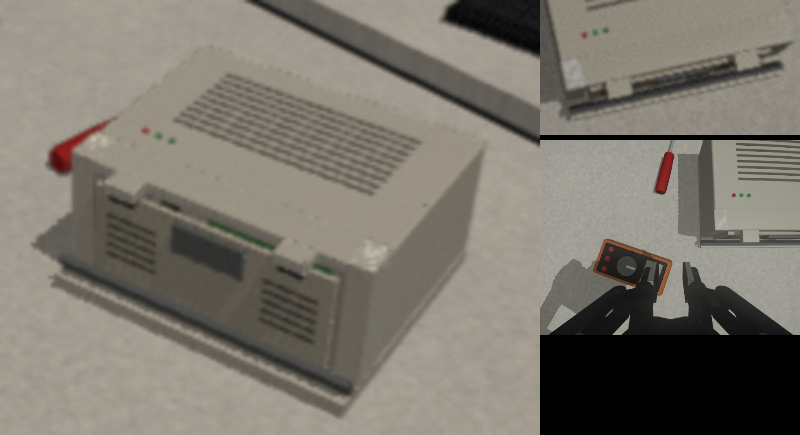

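The final picture shows the cover upright and flush. Both black rollers sit in front of its upper edge under the brackets, at (122,200) and (290,272). The multimeter and screwdriver are undisturbed and the robot is clear.

```bash
python3 -c "
from plant import job
print(job.finish_job())"
```

```text
the job is handed in; nothing more can be done
None
```

The cover is hooked into the channel, upright and snapped in behind both roller catches; the job was handed in at about 16.5 s of the 64 s, with the robot clear and the telephone, multimeter and screwdriver untouched.

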